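# Take the filter out of the dust extractor and set it on the sloped inspection board

## Task

Turn the little swing tab on the bench dust extractor aside, lift the filter panel out by its handle, and lay it face up (handle up) on the sloped board, long side along the board's longer fence, so that it slides home into the corner against both fences. Don't drop it onto the board, and leave the jar, beaker and sieve as they are.

Things in the scene. Friction and masses are not known exactly. Their poses are not given: they have to be found in the camera images.
- extractor: bench dust extractor, fixed: white box, grey top, 220 mm (x) by 170 mm (y) by 90 mm high, spanning x -125 to +95, y -85 to +85 mm. Origin: on the table below the centre of the filter opening, z up. The opening in its top, centred on the origin, is 154 mm (x) by 124 mm (y), 14 mm deep
- tab (a joint): swing tab on the extractor's top: angle in rad about its upright pivot, positive anticlockwise from above. At 0 it points along the extractor's +x over the filter and holds it in. Turns either way to +-1.75 against slight friction (about 1 N at the knob), stays where left; beyond 1.35 either way it is wholly clear of the filter
- tab_pivot (a point): pivot of the swing tab, at the strip's underside, 92 mm above the table; x = -99 mm, y = 0 in the extractor's frame. The tab is a steel strip 18 mm wide, 5 mm thick, reaching 60 mm from here, 2 mm above the filter's face
- tab_knob (a point): centre of the top of the tab's black upright round knob, 18 mm in diameter and 28 mm tall, standing on the tab 50 mm from the pivot; this point is 125 mm above the table and the strip's upper face is 28 mm below it
- filter: loose filter panel, white frame, grey pleats, 150 mm (x) by 120 mm (y) by 14 mm thick, 0.17 to 0.35 kg. Origin: centre of its underside; z up through its handle. It starts in the extractor's opening (long side along the extractor's x), underside 76 mm above the table, face flush with the extractor's top. The same after half a turn about z
- filter_handle (a point): centre of the top of the filter's bridge handle, 50 mm above the origin of the filter. The handle is a bar 80 mm long along the filter's y, 16 mm wide (x), 14 mm thick, over the middle of the panel, on a foot 12 mm long at each end; the gap below the bar is 22 mm high
- board: sloped metal board of the inspection stand, fixed. Origin: on its face at the lowest corner, where the two fences meet. x runs up along the longer fence (200 mm), y up along the shorter (170 mm), z is the outward normal, about 24 degrees from vertical. Fences stand 15 mm above the face. A filter that is home has its origin at x = 75, y = 60, z = 0 mm here
- board_mid (a point): centre of the board's face (x = 100 mm, y = 85 mm in the board's frame), about 84 mm above the table. The face is 200 by 170 mm and slippery: a panel let go on it slides down by itself into the low corner
- jar: bystander: amber screw jar, 72 mm across and 85 mm tall, origin under its centre
- beaker: bystander: open glass beaker, 80 mm across and 100 mm tall, origin under its centre
- sieve: bystander: round steel sieve pan, 140 mm across and 45 mm tall, origin under its centre

How it is judged:
On the way, in this order (a step that is already met when the one before it is completed fails the run):
1. the tab is turned aside, clear of the filter, while the filter is still in its opening ((value of joint tab above 1.2 rad or value of joint tab below -1.2 rad) and distance of filter from where it was at the start of the episode below 0.01 m), for 0.1 s.
2. the filter is lifted out of its opening (z of filter in the frame of extractor above 0.1 m), for 0.1 s.
At the end, for the whole second after the job is handed in: The filter lies at rest, handle up, flat on the sloped board (within 4 mm), home in the corner against both fences (within 6 mm each way), its long side along the longer fence (within 0.08 rad) (x of filter in the frame of board between 0.069 and 0.081 m and y of filter in the frame of board between 0.054 and 0.066 m and z of filter in the frame of board between -0.004 and 0.004 m and angle between the x axis of filter and the x axis of board, either way round below 0.08 rad and linear speed of filter below 0.02 m/s); the robot touches nothing.
It fails at once if the filter is let go more than about 55 mm above the board (its underside's centre, measured square to the board) (horizontal distance between filter and board_mid below 0.15 m and z of filter in the frame of board above 0.055 m and contact force between the fingers and filter below 0.05 N).
It fails at once if the jar, beaker or sieve is pushed more than 30 mm or tipped (distance of any of jar, beaker, sieve from where it was at the start of the episode above 0.03 m or angle between any of jar, beaker, sieve's own z axis and vertical above 0.3 rad).
It also fails if it takes over 58 s, if anything falls off the work surface, if the arm or the gripper's body presses on something with over 40 N, if the wrist force passes 120 N, or if a joint passes its speed limit or range.

## Robot

A 6-joint arm with a two-finger parallel gripper is mounted at the origin on the work surface. World frame = base frame: x ahead of the robot, y to its left, z up, the work surface at z = 0. Lengths are in m, angles in rad, forces in N, time in s.
With the tool pointing down it reaches from about 0.225 to 0.875 m from the base axis. Payload 3.4 kg.
Tool frame: the origin (TCP) lies on the mounting face of the last link; the fingertips stand 173 mm ahead of it and the grasp point (between the pads) lies 155 mm ahead of it; z points along the fingers, y is the direction in which the jaws open and shut (so a half turn about z gives the same grasp; the last joint's range is limited). The gripper opens to 85 mm and grips with 20 to 120 N. Pads are 22 mm wide; open, the fingers measure 114 mm over their backs; the gripper's body (76 mm by 85 mm) begins 54 mm behind the grasp point. The pads swing forward as they close: fully open they stand 13 mm farther back than shut.
Start: joints at [-1.326, 0.276, 1.505, -0, 1.361, -0.121], TCP at [0.206, -0.537, 0.405] pointing down, gripper open.
Joint ranges: [-2.89, 2.89], [-0.75, 2.08], [0.22, 2.7], [-1.18, 4.32], [0.11, 2.71], [-2.7, 2.7]. Speed limits (rad/s): [2.57, 2.57, 3.14, 3.14, 3.14, 3.14].

## Interface

Orientations are given as a unit quaternion [w, x, y, z].
In Python, from rig import env gives the robot as it stands.
- The arm moves only by the tool arm_command, never from a script. Its argument "rows" is text: rows parted by semicolons, each of 5 numbers parted by spaces: the finger opening in m, from 0 to 0.0854, then the shift along the world's x, y, z in m, then the turn about the world's z in rad. A call has 1 to 12 rows; each row shifts and turns the commanded pose from where the row before left it; what a row does not reach is not made up. A row lasts 1/10 s, in which the tool goes at most 50 mm and 8.59 degrees, less where a joint would pass 70% of its speed; a pose out of reach is approached as far as the arm can. A call is refused whole if a number of a shift passes 0.05 or a number of a turn 0.15, either way. A call with a gripper value outside its range is refused whole. The fingers move at their own pace and stop on an object; "grip_force" is the grip in N (left out, the last holds). Time passes only in rows, so rows that do not move let the fingers close. It gives the time, the measured TCP pose, the force and the opening at its end, in the units of the state.
- env.state(): the state, without advancing time (a new reading comes with each control period).
- env.get_image(name): name is "side" or "top" or "wrist"; returns a dict with "pixels" (420x560x3 uint8, red, green, blue), "depth" (420x560 float32, m along the optical axis (not along the pixel's ray), 0 where there is no reading), "fov_y" (degrees; the focal length in pixels is half the picture's height over the tangent of half this angle, whatever the lens; pixels are square), "cx", "cy" (the principal point, pixels), "position" and "attitude" of the camera in the world. Camera axes: x right, y down, z forward; pixel columns grow to the right and rows downward; lengths in m; the calibration is good to about 2 mm. A picture is of the moment at which its call begins.
- env.hand_in(): hands the job in, once; it reports no verdict.
The state is a dict: "t": time; "qpos": joint angles; "dq": joint speeds; "effort": joint torques, N m; "tool_pos": TCP position; "tcp_rot": TCP orientation; "contact_force": force on the tool from outside, world axes, zero at the start; "wrist_torque": the same for the moment, N m; "opening": finger opening in m.
Only numpy, scipy, OpenCV 4.12 (cv2) and the standard library are available. Lean on these libraries where they do the work, as an engineer would, in place of code of your own. Each camera call takes 0.05 s, during which the arm holds its last target. There are 200 camera calls.

## Working session

There is one attempt and no reset: what is moved stays moved. The work goes in short steps, Python scripts to look and compute and a tool call to move; the robot and the scene stay as the last step left them, time stands still between calls to the robot, and variables do not carry over. Pictures are saved under pics/ and viewed, about 8 in all and at most 12, crops included, and the job is handed in when it is done.

Besides the shell and the picture viewer there is one more tool, called as name(argument=value, ...) on one line, values as JSON. arm_command: Moves the arm, as the interface text tells. Its arguments: {"type":"object","properties":{"rows":{"type":"string"},"grip_force":{"type":"number"}},"required":["rows"]}

```bash
mkdir -p pics; ls
cat > h.py <<'E'
import numpy as np, cv2
from scipy.spatial.transform import Rotation as R
from rig import env
def cam(n):
    d=env.get_image(n); p=d["pixels"]; z=d["depth"]
    H,W=z.shape; f=H/2/np.tan(np.radians(d["fov_y"])/2)
    a=np.array(d["attitude"]); 
    M=R.from_quat(a,scalar_first=True).as_matrix() if a.size==4 else a.reshape(3,3)
    u,v=np.meshgrid(np.arange(W),np.arange(H))
    P=np.stack([(u-d["cx"])/f*z,(v-d["cy"])/f*z,z],-1)@M.T+np.array(d["position"])
    P[z==0]=np.nan
    return p,P,d
def save(n,p): cv2.imwrite("pics/"+n+".png",p[...,::-1])
E
python3 - <<'E'
from h import *
for n in("top","side"):
    p,P,d=cam(n); save(n+"0",p); np.save(n+"0.npy",P); print(n,d["position"],d["attitude"],d["fov_y"],d["cx"],d["cy"])
print(env.state())
E
```

```text
pics
top [ 0.41593818 -0.00722491  1.47632536] [ 0.05244576 -0.70477733  0.70584078 -0.04824059] 53.096075326333406 287.8703876598459 203.49203239209646
side [0.1618697  0.85593518 1.20374293] [ 0.09120019 -0.22010336  0.90899818 -0.34199319] 48.773688358220426 280.3374407192933 206.37095723966812
{'t': 0.1, 'qpos': array([-1.32600625e+00,  2.76508115e-01,  1.50600997e+00, -5.73280644e-07,
        1.36070481e+00, -1.21028411e-01]), 'dq': array([-0.00099784, -0.0015595 , -0.0034088 ,  0.00089296,  0.00011714,
       -0.00154646]), 'effort': array([ 2.45036426e-03, -4.17696619e+01, -2.46403456e+01, -1.62373044e-04,
        5.80073320e-03, -1.30357984e-05]), 'tool_pos': array([ 0.20561733, -0.53676991,  0.4039381 ]), 'tcp_rot': array([-8.13540995e-04,  9.83318351e-01,  1.81891054e-01, -5.06877788e-05]), 'contact_force': array([-0.95129424, -0.04803227,  0.27616935]), 'wrist_torque': array([-0.04574683, -0.02262751,  0.06086439]), 'opening': 0.08556101861532019}
```

View pics/top0.png

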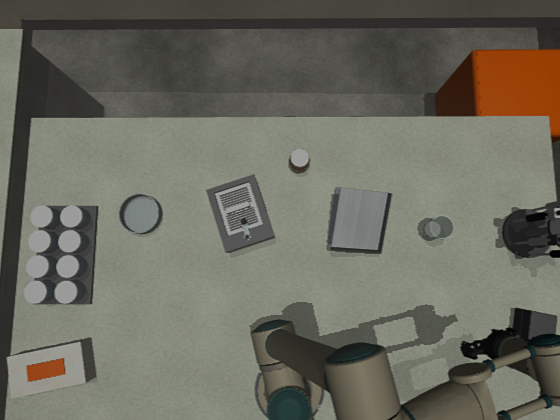

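View pics/side0.png

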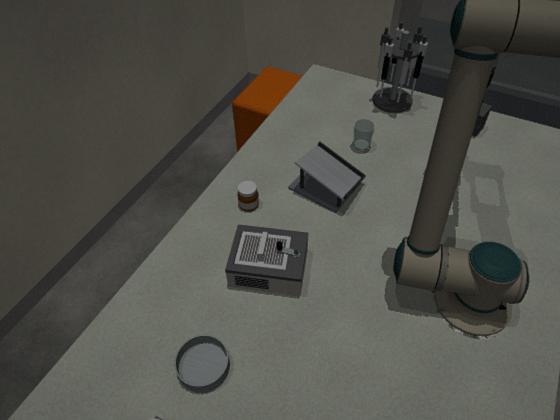

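Top view: the extractor is near (240,213), with the tab pivot at about (247,237) and knob at (244,222). The board is near (360,220), with dark fences at its left and bottom edges. The jar is at (299,160), the beaker at (432,229) and the sieve at (140,213).

Run:
```python
from h import *
for n in("top","side"):
    P=np.load(n+"0.npy"); 
    # extractor top
    i=P[(7,0)]*0
    c=P[213,240] if n=="top" else P[250,268]
    m=(np.abs(P[...,2]-.09)<.008)&(np.hypot(P[...,0]-c[0],P[...,1]-c[1])<.16)
    r=cv2.minAreaRect(P[m][:,:2].astype(np.float32)*1000); print(n,"extr",r,np.median(P[m][:,2]),m.sum())
    b=P[220,360] if n=="top" else P[172,330]
    near=np.hypot(P[...,0]-b[0],P[...,1]-b[1])<.16
    q=P[near&(P[...,2]>.025)]
    # plane RANSAC
    best=None;rng=np.random.default_rng(0)
    for _ in range(400):
        a=q[rng.choice(len(q),3,False)];nn=np.cross(a[1]-a[0],a[2]-a[0]);l=np.linalg.norm(nn)
        if l<1e-4: continue
        nn/=l; k=np.abs((q-a[0])@nn)<.003
        if best is None or k.sum()>best.sum(): best=k
    f=q[best]; c0=f.mean(0); nn=np.linalg.svd(f-c0)[2][2]; nn*=np.sign(nn[2])
    print("plane",c0,nn,np.degrees(np.arccos(nn[2])),best.sum(),len(q))
    g=np.array([0,0,-1.]);dn=g-(g@nn)*nn;dn/=np.linalg.norm(dn);e=np.cross(nn,dn)
    s=((f-c0)@np.stack([dn,e]).T*1000).astype(np.float32)
    r=cv2.minAreaRect(s);print(r)
    for k in cv2.boxPoints(r): print("corner",c0+(k[0]*dn+k[1]*e)/1000,k)
    o=q[(q-c0)@nn>.008]; print("fence pts",len(o),o.mean(0))
    # knob
    m=(P[...,2]>.108)&(np.hypot(P[...,0]-c[0],P[...,1]-c[1])<.12)
    print(P[m].mean(0),m.sum())
    vs,us=np.where(m)
    for v,u in zip(vs,us): print((u,v),np.round(P[v,u]*1000).astype(int).tolist(),end=" ")
    print()
```

```text
top extr ((585.9447631835938, 163.77825927734375), (221.04310607910156, 170.03102111816406), 18.363920211791992) 0.0874030295359669 2909
plane [ 0.56284873 -0.23546016  0.08139339] [-0.32220783 -0.24738002  0.91377527] 23.967606578744714 2090 3233
((0.9782485961914062, 0.34918212890625), (174.37051391601562, 201.6265411376953), 46.61252975463867)
corner [ 0.66244915 -0.16685868  0.13508566] [-132.17532     6.241001]
corner [ 0.47190173 -0.13853817  0.07556344] [  14.351719 -132.26204 ]
corner [ 0.46225554 -0.30570431  0.02690635] [134.13182   -5.542637]
corner [ 0.65280296 -0.33402483  0.08642858] [-12.395222 132.9604  ]
fence pts 348 [ 0.51770092 -0.28153621  0.06844029]
[0.59169169 0.16369866 0.12254361] 159
(np.int64(247), np.int64(201)) [618, 134, 125] (np.int64(244), np.int64(202)) [616, 144, 121] (np.int64(245), np.int64(202)) [616, 141, 121] (np.int64(246), np.int64(202)) [616, 138, 116] (np.int64(247), np.int64(202)) [615, 134, 125] (np.int64(248), np.int64(202)) [615, 130, 126] (np.int64(241), np.int64(203)) [612, 153, 126] (np.int64(242), np.int64(203)) [613, 151, 118] (np.
[... 16469 characters left out ...]
int64(258), np.int64(255)) [593, 205, 114] (np.int64(259), np.int64(255)) [590, 205, 116] (np.int64(260), np.int64(255)) [586, 205, 118] (np.int64(261), np.int64(255)) [584, 203, 118] (np.int64(262), np.int64(255)) [580, 203, 120] (np.int64(263), np.int64(255)) [579, 199, 116] (np.int64(258), np.int64(256)) [591, 208, 115] (np.int64(259), np.int64(256)) [590, 204, 110] (np.int64(260), np.int64(256)) [587, 204, 112] (np.int64(261), np.int64(256)) [584, 203, 114] (np.int64(262), np.int64(256)) [580, 205, 117] (np.int64(263), np.int64(256)) [580, 199, 111] (np.int64(258), np.int64(257)) [591, 208, 110] (np.int64(260), np.int64(257)) [586, 205, 110] (np.int64(261), np.int64(257)) [583, 205, 110]
```

Run:
```python
import cv2
a=cv2.imread("pics/top0.png")[165:265,200:400];cv2.imwrite("pics/crop1.png",cv2.resize(a,None,fx=4,fy=4,interpolation=cv2.INTER_CUBIC))
```

```text
(no output)
```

View pics/crop1.png

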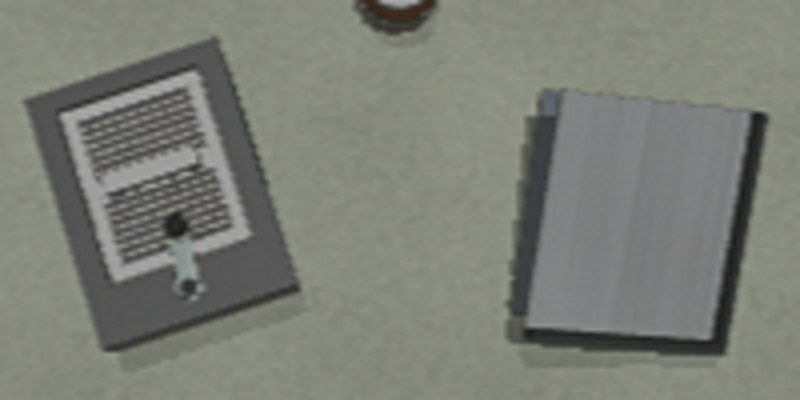

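Crop: pivot at (187,287) and knob at (176,222), so the tab points along extractor +x, within about 0.1 rad. The handle runs (105,185)–(200,157). The board's fences are at its right and bottom edges, so the low corner is at bottom right, world (0.462,-0.306).

First I'll move above the knob.

arm_command(rows="0.06 0.0218 0.0428 0 -0.01;0.06 0.0218 0.0428 0 -0.01;0.06 0.0218 0.0428 0 -0.01;0.06 0.0218 0.0428 0 -0.01;0.06 0.0218 0.0428 0 -0.01;0.06 0.0218 0.0428 0 -0.01;0.06 0.0218 0.0428 0 -0.01;0.06 0.0218 0.0428 0 -0.01")

```text
t: 0.9
tool_pos: [0.3803, -0.1927, 0.4046]
tcp_rot: [-0.0, 0.99, 0.142, 0.0]
contact_force: [1.7, -1.1, -0.7]
opening: 0.0599
```

arm_command(rows="0.06 0.0218 0.0428 0 -0.01;0.06 0.0218 0.0428 0 -0.01;0.06 0.0218 0.0428 0 -0.01;0.06 0.0218 0.0428 0 -0.01;0.06 0.0218 0.0428 0 -0.01;0.06 0.0218 0.0428 0 -0.01;0.06 0.0218 0.0428 0 -0.01;0.06 0.0218 0.0428 0 -0.01;0.06 0 0 0 0;0.06 0 0 0 0")

```text
t: 1.9
tool_pos: [0.5544, 0.1487, 0.4038]
tcp_rot: [0.0, 0.995, 0.104, -0.001]
contact_force: [-0.2, 0.1, -0.3]
opening: 0.0601
```

Run:
```python
from h import *
p,P,d=cam("wrist"); save("w1",p); np.save("w1.npy",P)
s=env.state();print(s["t"],s["tool_pos"],s["tcp_rot"],s["opening"],s["contact_force"],s["qpos"])
m=P[...,2]>.117; m&=P[...,2]<.14
n,l,st,c=cv2.connectedComponentsWithStats(m.astype(np.uint8))
for i in range(1,n):
    if st[i,4]>60: print(st[i],np.nanmean(P[l==i],0),cv2.minAreaRect((P[l==i][:,:2]*1000).astype(np.float32)))
```

```text
1.95 [0.55408116 0.14770299 0.40398713] [ 4.85921680e-04  9.94666011e-01  1.03141243e-01 -1.08400659e-03] 0.060143371702937355 [-1.33318197 -0.23391695 -0.33545873] [ 1.39491026e-01  2.74606648e-01  1.50860584e+00 -9.12912839e-04
  1.36058199e+00  1.50382870e+00]
[ 209  124  117   37 2799] [0.59888222 0.16765732 0.12580019] ((598.2284545898438, 167.91702270507812), (16.181760787963867, 80.13896179199219), 18.612165451049805)
[271 194  25  26 480] [0.55509928 0.14793989 0.12443943] ((554.2420043945312, 147.80706787109375), (16.906978607177734, 17.26458168029785), 58.3082275390625)
```

View pics/w1.png

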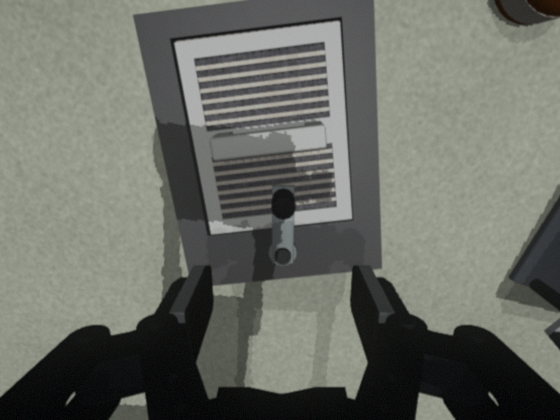

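Wrist view: knob at (283,203), handle (212–326,141), the jaws straddling the tab direction. The TCP is within 1 mm of the knob, so I'll descend and cage it.

arm_command(rows="0.06 0 0 -0.035 0;0.06 0 0 -0.035 0;0.06 0 0 -0.03 0;0.06 0 0 -0.02 0;0.06 0 0 -0.009 0;0.024 0 0 0 0;0.024 0 0 0 0;0.024 0 0 0 0", grip_force=20)

```text
t: 2.75
tool_pos: [0.555, 0.1476, 0.2773]
tcp_rot: [0.0, 0.995, 0.102, 0.001]
contact_force: [-0.8, 0.9, 0.3]
opening: 0.0237
```

Run:
```python
import numpy as np
c=np.array([.5046,.1366]);a0=np.arctan2(.1478-.1366,.5542-.5046);r=.0505
q=a0+np.linspace(0,1.65,13)
p=c+r*np.stack([np.cos(q),np.sin(q)],1)
print(np.round(np.diff(p,axis=0),4).tolist(),1.65/12)
```

```text
[[-0.002, 0.0066], [-0.0029, 0.0063], [-0.0037, 0.0059], [-0.0045, 0.0053], [-0.0052, 0.0046], [-0.0058, 0.0039], [-0.0062, 0.003], [-0.0066, 0.0022], [-0.0068, 0.0012], [-0.0069, 0.0003], [-0.0069, -0.0007], [-0.0068, -0.0016]] 0.13749999999999998
```

arm_command(rows="0.024 -0.002 0.0066 0 0.1375;0.024 -0.0029 0.0063 0 0.1375;0.024 -0.0037 0.0059 0 0.1375;0.024 -0.0045 0.0053 0 0.1375;0.024 -0.0052 0.0046 0 0.1375;0.024 -0.0058 0.0039 0 0.1375;0.024 -0.0062 0.003 0 0.1375;0.024 -0.0066 0.0022 0 0.1375;0.024 -0.0068 0.0012 0 0.1375;0.024 -0.0069 0.0003 0 0.1375;0.024 -0.0069 -0.0007 0 0.1375;0.024 -0.0068 -0.0016 0 0.1375")

```text
t: 3.95
tool_pos: [0.4911, 0.1855, 0.2775]
tcp_rot: [0.002, 0.597, 0.802, 0.002]
contact_force: [0.9, 1.8, 0.5]
opening: 0.024
```

arm_command(rows="0.024 0 0 0 0;0.05 0 0 0 0;0.05 0 0 0 0;0.05 0 0 0.04 0;0.05 0 0 0.045 0;0.05 0 0 0.045 0;0.05 0 0 0 0")

```text
t: 4.65
tool_pos: [0.4921, 0.1852, 0.4124]
tcp_rot: [0.004, 0.6, 0.8, 0.005]
contact_force: [0.4, 0.1, 0.1]
opening: 0.0499
```

```bash
cat > m.py <<'E'
from h import *
import sys
p,P,d=cam("wrist"); save(sys.argv[1],p)
s=env.state();print(s["t"],s["tool_pos"],s["tcp_rot"],s["opening"],s["contact_force"],s["qpos"])
m=(P[...,2]>.117)&(P[...,2]<.14)
n,l,st,c=cv2.connectedComponentsWithStats(m.astype(np.uint8))
for i in range(1,n):
    if st[i,4]>60: print(st[i],np.nanmean(P[l==i],0),cv2.minAreaRect((P[l==i][:,:2]*1000).astype(np.float32)))
E
python3 m.py w2
```

```text
4.7 [0.49118453 0.18498013 0.40921621] [0.0026046  0.600039   0.7999609  0.00299594] 0.050018819474046974 [-0.58464297  0.26502405 -0.47072763] [ 2.27605756e-01  1.95401590e-01  1.60387010e+00 -1.30682574e-04
  1.33438229e+00 -5.60489265e-02]
[267 189  23  25 453] [0.4935589  0.18744893 0.12452185] ((493.71282958984375, 186.69471740722656), (16.977407455444336, 16.861413955688477), 8.610492706298828)
[ 384  209   28   95 2111] [0.5959146  0.17086163 0.12533434] ((598.0861206054688, 167.938232421875), (16.54497528076172, 80.3551254272461), 18.74955940246582)
```

View pics/w2.png

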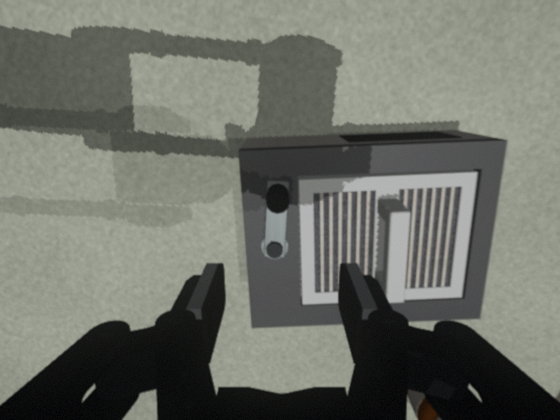

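The tab now measures 1.46 rad, clear of the filter (knob (277,197), pivot (274,250)). The filter is still seated. Next I'll move to the handle, align and descend.

arm_command(rows="0.06 0.036 -0.006 0 0.02;0.06 0.036 -0.006 0 0.021;0.06 0.035 -0.005 0 0;0.06 0 0 0 0;0.06 0 0 0 0")

```text
t: 5.2
tool_pos: [0.5974, 0.1675, 0.4034]
tcp_rot: [-0.002, 0.584, 0.812, -0.002]
contact_force: [-1.2, 0.3, 0.1]
opening: 0.0598
```

```bash
python3 m.py w3
```

```text
5.25 [0.59660818 0.16771545 0.40392202] [-0.0015821   0.58329694  0.81225626 -0.00139735] 0.060073426927377875 [0.16589301 0.31249239 0.25143952] [ 1.61743344e-01  3.45065319e-01  1.40460967e+00  2.61587779e-04
  1.39613149e+00 -1.63532230e-01]
[136 124  29  26 591] [0.49507406 0.18722633 0.12439888] ((494.3017272949219, 186.6704559326172), (17.17909812927246, 17.067031860351562), 8.732735633850098)
[ 273  152   23  107 2332] [0.59758845 0.17049741 0.12598641] ((598.4852294921875, 167.85049438476562), (15.878569602966309, 80.10615539550781), 18.44032859802246)
```

Aligned to within 1.5 mm. Descend 0.132 and grip.

arm_command(rows="0.06 0.0015 0 -0.035 0;0.06 0 0 -0.035 0;0.06 0 0 -0.03 0;0.06 0 0 -0.02 0;0.06 0 0 -0.012 0;0.06 0 0 0 0;0 0 0 0 0;0 0 0 0 0;0 0 0 0 0;0 0 0 0 0;0 0 0 0 0", grip_force=50)

```text
t: 6.35
tool_pos: [0.599, 0.1679, 0.2752]
tcp_rot: [0.001, 0.583, 0.812, 0.001]
contact_force: [-0.7, -0.4, 5.7]
opening: 0.0148
```

arm_command(rows="0 0 0 0.008 0;0 0 0 0.012 0;0 0 0 0.02 0;0 0 0 0.03 0;0 0 0 0.03 0;0 0 0 0.03 0;0 0 0 0.03 0;0 0 0 0.03 0;0 0 0 0 0;0 0 0 0 0")

```text
t: 7.35
tool_pos: [0.5984, 0.1678, 0.464]
tcp_rot: [0.0, 0.583, 0.812, 0.0]
contact_force: [0.3, 0.4, -3.5]
opening: 0.0148
```

Run:
```python
from h import *
s=env.state();print(s["t"],s["tool_pos"],s["tcp_rot"],s["opening"],s["contact_force"],s["wrist_torque"])
for n in("side",):
    p,P,d=cam(n); save("s2",cv2.resize(p[130:330,180:400],None,fx=3,fy=3))
b=np.array([.5615,-.236,.0825]);n=np.array([-.3232,-.2464,.9137]);n/=np.linalg.norm(n)
x=np.array([.1905,-.0283,.0595]);x-=x@n*n;x/=np.linalg.norm(x);y=np.cross(n,x)
ax=np.cross(n,[0,0,1]);ang=np.arccos(n[2]);Q=R.from_rotvec(ax/np.linalg.norm(ax)*ang)
xh=Q.apply(x);print("x",x,"y",y,"yaw",np.degrees(np.arctan2(xh[1],xh[0])),np.degrees(np.arctan2(x[1],x[0])))
o=b-.1*x-.085*y;print("o",o,"home",o+.075*x+.06*y, "handle home",o+.075*x+.06*y+.05*n)
B=np.stack([x,y,n])
yaw=np.arctan2(xh[1],xh[0]);F=R.from_euler('z',yaw).as_matrix()
for cx,cy,cz in [(.095,.08,.042),(.1,.085,.042)]:
    c=o+cx*x+cy*y+cz*n;print("c",c)
    for sx in(1,-1):
        for sy in(1,-1): print(sx,sy,B@(c+F@[.075*sx,.06*sy,0]-o))
```

```text
7.35 [0.59841514 0.16777161 0.4639809 ] [2.86686331e-04 5.82989597e-01 8.12479515e-01 2.91791063e-04] 0.01480002358174439 [ 0.27579766  0.384197   -3.51444494] [-0.01764226  0.01819834  0.02526924]
x [ 0.94470007 -0.14067914  0.29622822] y [0.05554737 0.95890436 0.27823897] yaw -5.885351568031926 -8.469906381829668
o [ 0.46230847 -0.30343896  0.02922687] home [ 0.53649381 -0.25645563  0.06813832] handle home [ 0.52033397 -0.26877551  0.11382289]
c [ 0.54292449 -0.25043983  0.1180027 ]
1 1 [0.16397673 0.13434251 0.00308855]
1 -1 [0.16914511 0.01919702 0.03647722]
-1 1 [0.02085489 0.14080298 0.04752278]
-1 -1 [0.02602327 0.02565749 0.08091145]
c [ 0.54792573 -0.2463487   0.12087504]
1 1 [0.16897673 0.13934251 0.00308855]
1 -1 [0.17414511 0.02419702 0.03647722]
-1 1 [0.02585489 0.14580298 0.04752278]
-1 -1 [0.03102327 0.03065749 0.08091145]
```

View pics/s2.png

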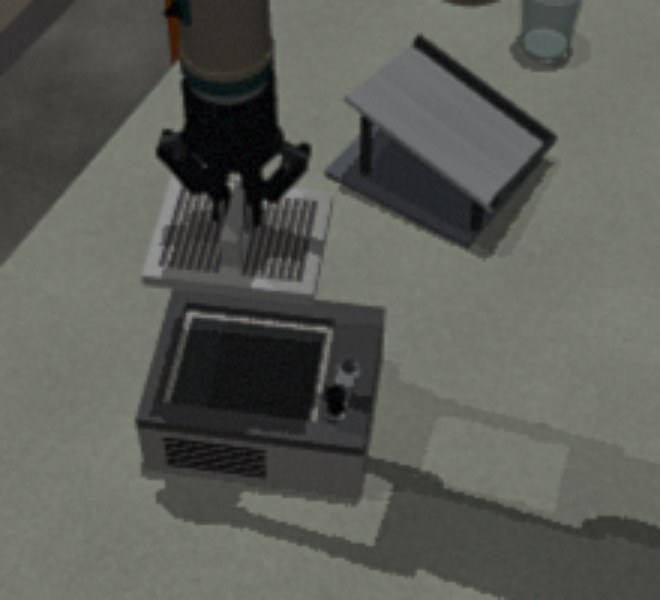

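Side view: the filter hangs level, clear of the opening, with about 3 N of weight. I'll carry it over the board with ramped speed.

arm_command(rows="0 -0.001 -0.01 0 -0.01;0 -0.002 -0.02 0 -0.02;0 -0.004 -0.03 0 -0.03;0 -0.005 -0.04 0 -0.04;0 -0.005 -0.04 0 -0.04;0 -0.005 -0.04 0 -0.04;0 -0.005 -0.04 0 -0.04;0 -0.005 -0.04 0 -0.04;0 -0.005 -0.04 0 -0.04;0 -0.005 -0.04 0 -0.04;0 -0.004 -0.03 0 -0.03;0 -0.002 -0.02 0 -0.026")

```text
t: 8.6
tool_pos: [0.5495, -0.2251, 0.4618]
tcp_rot: [-0.001, 0.733, 0.68, -0.001]
contact_force: [-0.2, 0.0, -3.3]
opening: 0.0148
```

arm_command(rows="0 -0.002 -0.02 0 -0.02;0 -0.0004 -0.01 0 -0.02;0 0 0 0 0;0 0 0 -0.015 0;0 0 0 -0.025 0;0 0 0 -0.025 0;0 0 0 -0.02 0;0 0 0 -0.015 0;0 0 0 0 0;0 0 0 0 0")

```text
t: 9.6
tool_pos: [0.5484, -0.2514, 0.3638]
tcp_rot: [-0.0, 0.745, 0.667, 0.0]
contact_force: [1.3, -0.4, -2.9]
opening: 0.0151
```

Run:
```python
from h import *
s=env.state();print(s["t"],s["tool_pos"],s["tcp_rot"],s["opening"],s["contact_force"],s["wrist_torque"])
p,P,d=cam("side"); save("s3",cv2.resize(p[60:260,240:460],None,fx=3,fy=3))
m=(P[...,2]>.12)&(P[...,2]<.23)&(np.hypot(P[...,0]-.548,P[...,1]+.25)<.11)&(p.min(-1)>110)
print(m.sum(),np.nanmedian(P[m],0))
```

```text
9.6 [ 0.54841391 -0.2514131   0.36375899] [-3.65478129e-04  7.44610371e-01  6.67499251e-01  1.09994744e-04] 0.015056220484288903 [ 1.31312857 -0.41026405 -2.912916  ] [-0.02354927 -0.01217525 -0.02576897]
220 [ 0.51520972 -0.25213038  0.18006632]
```

View pics/s3.png

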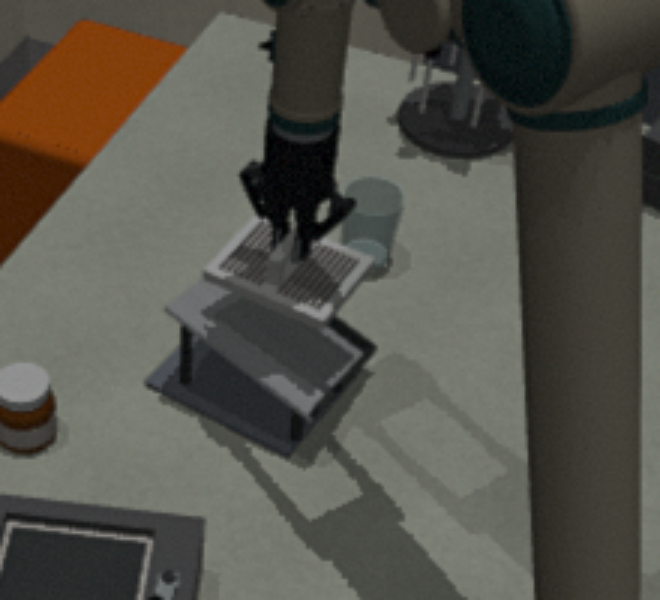

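Side view: the panel is level over the board's middle and aligned with the long fence, with the beaker clear behind it. Face height 0.180 agrees with the computed value. I'll lower it to near contact.

arm_command(rows="0 0 0 -0.012 0;0 0 0 -0.015 0;0 0 0 -0.01 0;0 0 0 -0.004 0;0 0 0 -0.002 0;0 0 0 -0.002 0;0 0 0 0 0", grip_force=25)

```text
t: 10.35
tool_pos: [0.5484, -0.2523, 0.319]
tcp_rot: [0.0, 0.745, 0.667, 0.0]
contact_force: [-0.3, -0.3, -1.3]
opening: 0.015
```

arm_command(rows="0 0 0 -0.002 0;0 0 0 -0.002 0;0 0 0 -0.002 0;0 0 0 0 0")

```text
t: 10.75
tool_pos: [0.5482, -0.2525, 0.3136]
tcp_rot: [0.001, 0.745, 0.667, -0.0]
contact_force: [-2.2, -0.8, 3.4]
opening: 0.015
```

arm_command(rows="0 0 0 -0.002 0;0 0 0 -0.002 0;0 0 0 -0.002 0;0 0 0 0 0")

```text
t: 11.15
tool_pos: [0.5479, -0.253, 0.3079]
tcp_rot: [0.001, 0.745, 0.667, -0.001]
contact_force: [-4.4, -2.5, 6.6]
opening: 0.0149
```

arm_command(rows="0 0 0 -0.002 0;0 0 0 -0.002 0;0 0 0 -0.002 0;0 0 0 0 0")

```text
t: 11.55
tool_pos: [0.5479, -0.2532, 0.302]
tcp_rot: [0.001, 0.745, 0.667, -0.001]
contact_force: [-5.1, -3.5, 7.1]
opening: 0.0154
```

Run:
```python
from h import *
s=env.state();print(s["t"],s["tool_pos"],s["contact_force"],s["wrist_torque"])
p,P,d=cam("side"); save("s4",cv2.resize(p[100:230,270:410],None,fx=4,fy=4))
```

```text
11.55 [ 0.5479011  -0.25323416  0.30199893] [-5.0701764  -3.53791351  7.08413194] [-0.19305126  0.13832246 -0.01551115]
```

View pics/s4.png

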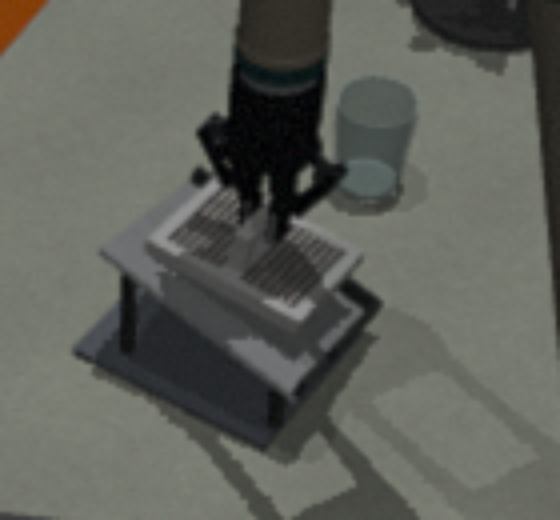

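The panel is tilting compliantly in the pads to match the slope. I'll press a bit more.

arm_command(rows="0 0 0 -0.002 0;0 0 0 -0.002 0;0 0 0 -0.001 0;0 0 0 0 0")

```text
t: 12.0
tool_pos: [0.5478, -0.2534, 0.2972]
tcp_rot: [0.001, 0.745, 0.667, -0.001]
contact_force: [-4.5, -3.4, 7.2]
opening: 0.0151
```

arm_command(rows="0 0 0 -0.001 0;0 0 0 -0.001 0;0 0 0 0 0")

```text
t: 12.3
tool_pos: [0.5478, -0.2534, 0.2953]
tcp_rot: [0.001, 0.745, 0.667, -0.001]
contact_force: [-5.3, -3.4, 8.1]
opening: 0.0154
```

Centre is about 20 mm above the face, with one edge on the board. Release.

arm_command(rows="0.085 0 0 0 0;0.085 0 0 0 0;0.085 0 0 0 0;0.085 0 0 0 0;0.085 0 0 0 0;0.085 0 0 0 0")

```text
t: 12.9
tool_pos: [0.5484, -0.252, 0.2936]
tcp_rot: [-0.0, 0.745, 0.667, 0.0]
contact_force: [-0.7, -0.0, -1.3]
opening: 0.0849
```

Run:
```python
from h import *
s=env.state();print(s["t"],s["tool_pos"],s["contact_force"],s["opening"])
p,P,d=cam("side"); save("s5",cv2.resize(p[100:230,270:410],None,fx=4,fy=4))
```

```text
12.9 [ 0.5484049  -0.25204101  0.29357988] [-0.65954614 -0.00457164 -1.26052393] 0.08487905821260479
```

View pics/s5.png

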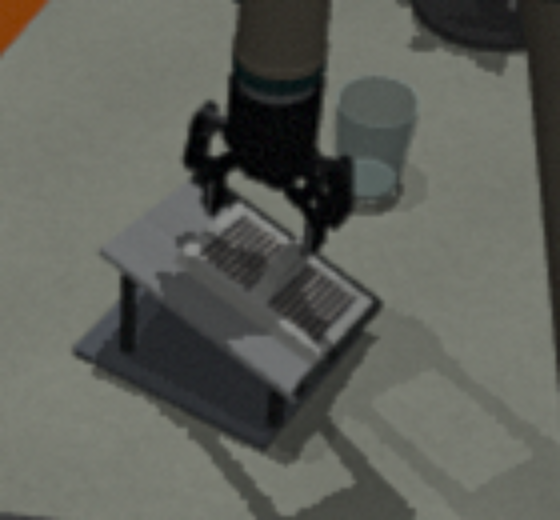

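The panel lies flat on the board in the low corner, with the handle between the open fingers. I'll centre the jaws, lift straight up and retreat.

arm_command(rows="0.085 -0.01 0 0.003 0;0.085 -0.005 0 0.01 0;0.085 0 0 0.03 0;0.085 0 0 0.04 0;0.085 0 0 0.04 0;0.085 0 0 0.04 0;0.085 -0.03 0.04 0 0;0.085 -0.03 0.04 0 0;0.085 -0.03 0.04 0 0;0.085 -0.03 0.04 0 0;0.085 -0.03 0.04 0 0;0.085 0 0 0 0")

```text
t: 14.15
tool_pos: [0.3783, -0.0484, 0.4576]
tcp_rot: [-0.001, 0.744, 0.668, 0.0]
contact_force: [0.1, -0.1, 0.3]
opening: 0.0849
```

Run:
```python
from h import *
s=env.state();print(s["t"],s["tool_pos"],s["contact_force"])
b=np.array([.5615,-.236,.0825]);n=np.array([-.3232,-.2464,.9137]);n/=np.linalg.norm(n)
x=np.array([.1905,-.0283,.0595]);x-=x@n*n;x/=np.linalg.norm(x);y=np.cross(n,x);B=np.stack([x,y,n]);o=b-.1*x-.085*y
for nm in("top","side"):
    p,P,d=cam(nm)
    if nm=="top": save("t6",cv2.resize(p[150:280,260:460],None,fx=4,fy=4,interpolation=cv2.INTER_CUBIC))
    L=(P-o)@B.T*1000
    m=(L[...,0]>-15)&(L[...,0]<205)&(L[...,1]>-15)&(L[...,1]<175)
    k=m&(abs(L[...,2]-14)<5)&(p.mean(-1)>95); print(nm,"face z",np.median(L[k][:,2]),k.sum(),cv2.minAreaRect(L[k][:,:2].astype(np.float32)))
    h=m&(L[...,2]>40)&(L[...,2]<60); print("handle",np.median(L[h],0),h.sum(),cv2.minAreaRect(L[h][:,:2].astype(np.float32)))
    Q=np.load(nm+"0.npy"); e=(np.linalg.norm(P-Q,axis=-1)>.02)
    for t,(cx,cy) in dict(jar=(.745,-.03),beaker=(.53,-.47),sieve=(.59,.48)).items():
        g=lambda A:A[(np.hypot(A[...,0]-cx,A[...,1]-cy)<.11)&(A[...,2]>.03)&(A[...,2]<.12)]
        print(t,len(g(Q)),g(Q).mean(0).round(3),g(P).mean(0).round(3))
```

```text
14.15 [ 0.37826873 -0.04843711  0.45762902] [ 0.09395197 -0.08659322  0.34184442]
top face z 12.46198681785251 773 ((75.7785415649414, 59.32209777832031), (124.60459899902344, 151.13648986816406), 89.7795639038086)
handle [77.15077953 62.70155335 48.47431144] 119 ((76.40949249267578, 62.21143341064453), (79.73650360107422, 15.952516555786133), 89.90541076660156)
jar 371 [ 0.768 -0.036  0.075] [ 0.768 -0.037  0.075]
beaker 387 [ 0.538 -0.508  0.073] [ 0.538 -0.507  0.073]
sieve 242 [0.59 0.52 0.04] [0.589 0.519 0.04 ]
side face z 15.768208971137478 277 ((76.93157196044922, 62.114990234375), (127.0468978881836, 149.2943115234375), 89.15727996826172)
handle [75.35951276 77.31758087 51.27742891] 67 ((75.31549835205078, 70.46157836914062), (68.1279525756836, 15.525074005126953), 89.86672973632812)
jar 447 [ 0.765 -0.026  0.07 ] [ 0.765 -0.026  0.07 ]
beaker 476 [ 0.534 -0.498  0.075] [ 0.558 -0.493  0.079]
sieve 497 [0.589 0.52  0.041] [0.589 0.519 0.041]
```

View pics/t6.png

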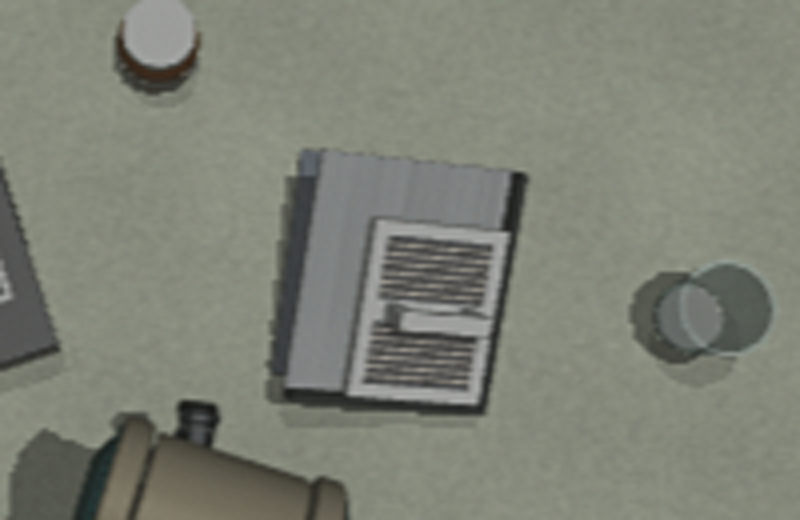

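The panel is home against both fences at about (76, 60), flat and aligned within 0.01 rad. The robot is clear. The beaker's shift in the side view comes from the arm partly hiding it; the top view shows it unmoved.

```bash
python3 -c "
from rig import env
print(env.hand_in())"
```

```text
the job is handed in; nothing more can be done
None
```

The filter panel is lying handle up in the low corner of the sloped board, home against both fences, and I have handed the job in at about 14 s of the 58 s allowed.

- **How it was done:** I swung the tab to about +1.46 rad with the knob caged between the fingers and lifted the panel level by its handle. On the board I pressed it lightly so it tilted in the pads to match the slope, then let go with its centre about 20 mm above the face. It slid home by itself, and the arm backed away.
- **Last checks:**
  - The top camera put the panel's centre at about x = 76, y = 59 mm in the board frame, and the side camera at about x = 77, y = 62 mm.
  - Its face stood 12–16 mm off the board, against 14 mm when flat.
  - Its long side was along the longer fence within about 0.02 rad.
  - The force on the arm was about zero.
- **Disagreements:**
  - The side view gave the handle's y as 70–77 mm and the beaker as shifted by about 24 mm. I put both down to the arm hiding part of them in that view; the top view shows the handle at y = 62 mm and the beaker within 1 mm of its start.
  - The jar and sieve were unmoved in both views.

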